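# Run one cycle of the snap press that stamps figure bases

### The job

The press has just stamped a white figure base: swing its sprung arm up and back by the red grip until the sear catches and the arm stays up by itself, then move the stamped base into the blue tray, lying flat. Lay the bare base from the cork mat into the press's nest, flat on the bed between the lips, let go of it, and press the yellow trigger pad so that the arm snaps down onto it, then let go of the pad. Never let the arm snap down on the empty nest, and leave the other things on the table where they are.

Things in the scene. Friction and masses are not known exactly. Their poses are not given: they have to be found in the camera images.
- press: green snap press, fixed to the table, base plate 110 x 290 x 18 mm. Origin: on the table under the centre of the nest. Its y axis runs along the arm from the hinge (at y = -130 mm) to the nest (y = 0) and the base plate reaches from y = -217 to +72 mm; its x axis is parallel to the hinge pin; z up. The red grip is on its +x side, the yellow trigger pad on its -x side. Two green cheeks, 100 mm high, stand at the hinge at x = +-24 mm.
- nest (a point): centre of the nest's flat floor (the press bed, 30 mm above the table). The nest is 58 mm (press x) by 108 mm (press y) between steel lips 6 mm high and 5 mm thick, so a base has 4 mm of play on each side. Axes as the press.
- hinge (a point): the centre of the arm's hinge, 85 mm above the table. The hinge turns about the press's x axis.
- striker (a joint): angle of the sprung steel arm in rad. 0: arm level, its brass stamp (36 mm across) resting on a base in the nest, as at the start; grows as the arm swings up and back over the hinge; -0.15 when it has fallen on the empty nest. At about 1.70 the sear snaps in behind it; let go, the arm settles back on the sear at about 1.65 (a little past upright) and stays there by itself. Hard stop at 1.85. Its spring pulls it down: 3 to 7 N at the grip all the way.
- handle: the red grip: a round sleeve 16 mm thick and 70 mm long, parallel to the press's x axis, that turns freely on the arm's end. Origin: its middle, 165 mm from the hinge axis and 53 mm to +x of the arm's middle plane (the grip spans 18 to 88 mm); so with the arm at angle a it is at press x = 53, y = -130 + 165 cos a, z = 85 + 165 sin a mm. Ordinarily pinched from above across its thickness. Its own orientation spins about x and means nothing. The arm is 16 mm wide.
- trigger (a joint): angle of the sear and trigger lever in rad: 0 at rest, sprung up, grows as the pad is pressed, stop at 0.26. The cocked arm is let go at about 0.1 (pad down by about 8 mm). It also moves by itself while the arm is being cocked.
- pad (a point): centre of the top of the yellow trigger pad: a disc 36 mm across facing up, 70 mm above the table at rest, at press x = -85, y = -120 mm. Press it straight down: 3 to 7 N to let the cocked arm go, 22 mm of travel at most.
- finished: the stamped base: white-painted wooden block 50 (own x) x 100 (own y) x 25 mm with a black round mark and two black bars on top; 90 g or so. Starts in the nest under the stamp, own axes along the press's. Origin: centre of its underside.
- fresh: the bare base: the same white-painted block without marks, 50 (own x) x 100 (own y) x 25 mm. Starts flat on the cork mat. Origin: centre of its underside.
- tray: blue tray, fixed, 180 (own x) x 130 (own y) mm, walls 14 mm high and 5 mm thick, floor 5 mm thick. Origin: centre of its underside. Stands to the left or to the right of the press.
- mat: cork mat, fixed, 160 (own x) x 120 (own y) x 4 mm, on the other side of the press from the tray. Origin: centre of its underside.
- figure: jointed wooden artist's figure, 200 mm tall, on a round foot 76 mm across; bystander, loose; origin at its underside's centre
- paint_jar: blue paint jar, 60 mm across, 65 mm tall; bystander, loose; origin at its underside's centre
- red_jar: red paint jar, 60 mm across, 65 mm tall; bystander, loose; origin at its underside's centre
- glue: white glue bottle, 48 mm across, 130 mm tall; bystander, loose; origin at its underside's centre
- mug: blue mug, 80 mm across, 90 mm tall; bystander, loose; origin at its underside's centre
- brush: paint brush lying flat, 190 mm long; bystander, loose
- driver: screwdriver lying flat, 180 mm long; bystander, loose
Things that resemble listed ones, but are neither listed nor needed, are in the scene too. What is shaped like the fresh but pink or turquoise is not meant. Leave any orange look-alike of the finished alone.

How it is judged (in metres and radians):
On the way, in this order (a step that is already met when the one before it is completed fails the run):
1. the arm is cocked: held up by the sear alone, the grip let go (value of joint striker above 1.55 rad and contact force between handle and the fingers below 0.3 N), for 0.3 s.
2. the stamped base lies flat in the tray, let go, the arm still cocked (value of joint striker above 1.55 rad and horizontal distance between finished and tray below 0.055 m and z of finished in the frame of tray below 0.009 m and angle between finished's own z axis and vertical below 0.08 rad and contact force between finished and the fingers below 0.2 N), for 0.2 s.
3. the bare base lies flat in the nest, let go, the arm still cocked (value of joint striker above 1.55 rad and horizontal distance between fresh and nest below 0.009 m and z of fresh in the frame of nest below 0.004 m and angle between fresh's own z axis and vertical below 0.08 rad and contact force between fresh and the fingers below 0.2 N), for 0.2 s.
4. the trigger is pressed with the base in the nest and nobody holding the grip (value of joint trigger above 0.06 rad and contact force between handle and the fingers below 0.3 N and horizontal distance between fresh and nest below 0.009 m and z of fresh in the frame of nest below 0.004 m and angle between fresh's own z axis and vertical below 0.08 rad and contact force between fresh and the fingers below 0.2 N).
At the end, for the whole second after the job is handed in: The arm is down on the bare base (within about 0.05 rad of level), the base flat in the nest (within 9 mm of its centre, floor to 4 mm, tilt under 0.08 rad), the stamped base flat inside the tray (within 55 mm of its centre), both still and let go, grip and trigger let go (value of joint striker between -0.04 and 0.05 rad and value of joint trigger below 0.03 rad and horizontal distance between fresh and nest below 0.009 m and z of fresh in the frame of nest below 0.004 m and angle between each of fresh, finished's own z axis and vertical below 0.08 rad and contact force between each of fresh, finished and the fingers below 0.2 N and horizontal distance between finished and tray below 0.055 m and z of finished in the frame of tray below 0.009 m and contact force between handle and the fingers below 0.3 N and linear speed of each of fresh, finished below 0.02 m/s); the robot touches nothing.
It fails at once if the arm has snapped down on the empty nest (value of joint striker below -0.08 rad).
It fails at once if a bystander was moved by more than 30 mm (distance of any of figure, paint_jar, red_jar, glue, mug, brush, driver from where it was at the start of the episode above 0.03 m).
It also fails if it takes over 72 s, if anything falls off the work surface, if the arm or the gripper's body presses on something with over 40 N, if the wrist force passes 120 N, or if a joint passes its speed limit or range.

### The arm

A 6-joint arm with a two-finger parallel gripper is mounted at the origin on the work surface. World frame = base frame: x ahead of the robot, y to its left, z up, the work surface at z = 0. Lengths are in mm, angles in rad, forces in N, time in s.
With the tool pointing down it reaches from about 350 to 975 mm from the base axis. Payload 7.1 kg.
Tool frame: the origin (TCP) lies at the very end of the fingers, on their centre line; the grasp point (between the pads) lies ctrl.hold_point_z behind it (ctrl.hold_point_z is the distance from the TCP to the grasp point, in mm); z points along the fingers, y is the line along which they close (so a half turn about z gives the same grasp; the last joint's range is limited). The gripper opens to 88 mm and grips with 3 to 60 N. Pads are 20 mm wide; open, the fingers measure 115 mm over their backs; the gripper's body (75 mm by 178 mm) begins 61 mm behind the grasp point.
Start: joints at [-1.146, 0.423, 1.63, -0, 1.089, -0.019], TCP at [268.373, -564.429, 222.675] pointing down, gripper open.
Joint ranges: [-3, 3], [-0.9, 2.11], [0.09, 2.58], [-1.31, 4.45], [0.11, 2.69], [-2.54, 2.54]. Speed limits (rad/s): [2.39, 2.39, 3.01, 3.14, 3.14, 3.14].

### API

Orientations are given as a rotation vector (axis times angle).
In Python, from workcell import ctrl gives the robot as it stands. The module is installed in compiled form; this text tells all that it offers.
- The arm moves only by the shell command python3 -m creep 'ROWS'. ROWS is JSON, a list of rows, each an object with "translation": the shift along the tool's x, y, z in mm, a list of three; "angular": the turn, a rotation vector about the tool's x, y, z in rad, a list of three; "jaw": the opening, from 0 (shut) to 1 (fully open). A call has exactly 8 rows; each row is the pose to reach, as a shift and turn from the pose commanded when the call began, along the tool's axes at that moment; what a row does not reach only later rows make up. A row lasts 1/8 s, in which the tool goes at most 62.5 mm and 10.7 degrees, less where a joint would pass 70% of its speed; a pose out of reach is approached as far as the arm can. A call with a gripper value outside its range is refused whole. The fingers move at their own pace and stop on an object; the grip force is fixed at half the most. Time passes only in rows, so rows that repeat a pose let the fingers close, or fill a call up. It gives the time, the measured TCP pose, the force, the opening and the grip force at its end, in the units of the state.
- ctrl.get_obs(): the state, without advancing time (a new reading comes with each control period).
- ctrl.get_image(name): name is "scene" or "top" or "wrist"; returns the picture (480x640x3 uint8, red, green, blue); there is no depth.
- ctrl.camera_info(name): a dict with "camera_matrix" (3x3 intrinsics, pixels), "distortion" ([k1, k2, p1, p2, k3] as OpenCV has them; the pictures are not rectified), "world_from_camera" (4x4, takes a point from camera to world coordinates). Camera axes: x right, y up, looking along -z (the intrinsics and any distortion apply to the point x, -y, -z); pixel columns grow to the right and rows downward; lengths in mm; the calibration is good to about 2 mm. A picture is of the moment at which its call begins: read the wrist's pose just before it. camera_info takes no time and is no camera call; for the wrist camera it gives the pose at the moment of the call.
- ctrl.close_job(): hands the job in; it is judged then, once.
Trained networks look in the newest picture that a camera, given by its name, has taken for a name from the list of things; names that differ only in an ending like _2 or _b are one class to them, and where a whole thing is asked for, a point or a joint stands for the part that bears it (a point fixed in the world has none). Each returns a list of dicts, best first, with "score" (0 to 1); they miss things now and then, are a little off and sometimes report something else, mostly with a low value. They report only what shows in the picture. A call takes as long as a camera call. They do not tell look-alikes from the thing itself.
- ctrl.look_for(camera, label): "rect" ([left, top, right, bottom] in pixels, round what is visible of it).
The state is a dict: "t": time; "qpos": joint angles; "qvel": joint speeds; "joint_torque": joint torques, N m; "ee_pos": TCP position; "orientation": TCP orientation; "ft_force": force on the tool from outside, world axes, zero at the start; "moment": the same for the moment, N m; "width": finger opening in mm; "grasp_force": force on a finger pad.
Only numpy, scipy, OpenCV 4.12 (cv2) and the standard library are available. Lean on these libraries where they do the work, as an engineer would, in place of code of your own. Each camera call takes 0.05 s, during which the arm holds its last target. There are 200 camera calls.

## Working session

There is one attempt and no reset: what is moved stays moved. The work goes in short steps, Python scripts to look and compute and a shell command to move; the robot and the scene stay as the last step left them, time stands still between calls to the robot, and variables do not carry over. Pictures are saved under pics/ and viewed, at most 10 in all, crops included, and the job is handed in when it is done.

```bash
mkdir -p pics; cat > h.py <<'E'
import numpy as np, cv2
from workcell import ctrl
from scipy.spatial.transform import Rotation as R
def save(cam,fn):
    im=ctrl.get_image(cam); cv2.imwrite('pics/'+fn,cv2.cvtColor(im,cv2.COLOR_RGB2BGR)); return im
def ray(info,uv):
    K=np.array(info['camera_matrix'],float);d=np.array(info['distortion'],float);T=np.array(info['world_from_camera'],float)
    p=cv2.undistortPoints(np.array(uv,float).reshape(-1,1,2),K,d).reshape(-1,2)
    v=np.c_[p[:,0],-p[:,1],-np.ones(len(p))]@T[:3,:3].T
    return T[:3,3],v
def toz(info,uv,z):
    o,v=ray(info,uv); z=np.broadcast_to(np.array(z,float),(len(v),))
    return o+v*((z-o[2])/v[:,2])[:,None]
def proj(info,P):
    K=np.array(info['camera_matrix'],float);d=np.array(info['distortion'],float);T=np.linalg.inv(np.array(info['world_from_camera'],float))
    p=np.atleast_2d(P)@T[:3,:3].T+T[:3,3]; p=p*[1,-1,-1]
    return cv2.projectPoints(p,np.zeros(3),np.zeros(3),K,d)[0].reshape(-1,2)
E
python3 - <<'E'
from h import *
o=ctrl.get_obs();print({k:np.round(v,3).tolist() for k,v in o.items()},ctrl.hold_point_z)
for c in('top','scene'):
    save(c,c+'0.png');i=ctrl.camera_info(c);print(c,np.round(i['world_from_camera'],3).tolist(),np.round(i['camera_matrix'],1).tolist())
E
```

```text
{'t': 0.0, 'qpos': [-1.146, 0.424, 1.631, -0.0, 1.089, -0.019], 'qvel': [0.001, -0.001, 0.001, 0.001, 0.0, 0.001], 'joint_torque': [-0.0, -54.464, -27.367, 0.064, 0.023, -0.0], 'ee_pos': [268.141, -563.938, 221.906], 'orientation': [-3.063, -0.691, 0.001], 'ft_force': [-0.466, -0.988, 0.43], 'moment': [-0.011, -0.074, -0.002], 'grasp_force': 0.0, 'width': 87.593} 18.700000000000003
top [[-0.024, 0.984, -0.176, 358.325], [-1.0, -0.022, 0.013, 103.99], [0.008, 0.177, 0.984, 1099.841], [0.0, 0.0, 0.0, 1.0]] [[453.1, 0.0, 317.6], [0.0, 453.1, 235.5], [0.0, 0.0, 1.0]]
scene [[0.851, -0.343, 0.397, 1115.969], [0.525, 0.583, -0.62, -846.296], [-0.019, 0.736, 0.677, 1090.643], [0.0, 0.0, 0.0, 1.0]] [[534.6, 0.0, 323.6], [0.0, 534.6, 240.7], [0.0, 0.0, 1.0]]
```

View pics/top0.png

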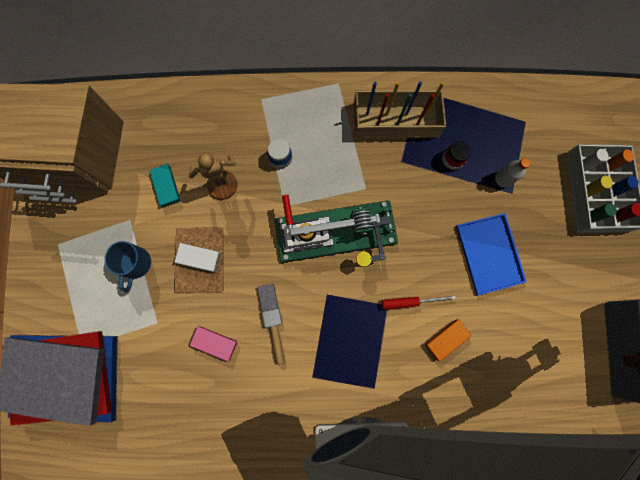

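View pics/scene0.png

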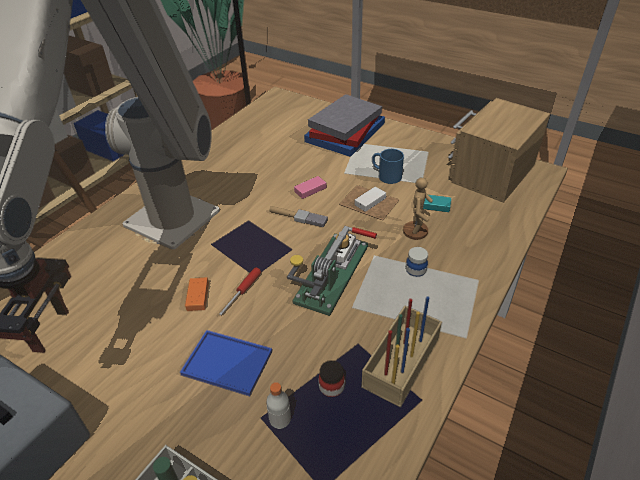

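The top view shows the press at about (337,232), its hinge to the right (365,220), grip (287,210) and pad (364,259). The tray is at (490,254) and the cork mat at (199,260). Base-shaped things are white (197,258), pink (213,344), turquoise (165,186) and orange (447,340). The white one on the mat fits "bare base". I'll measure next and confirm it in one crop.

```bash
python3 - <<'E'
from h import *
im=cv2.imread('pics/top0.png');i=ctrl.camera_info('top');hsv=cv2.cvtColor(im,cv2.COLOR_BGR2HSV)
def seg(lo,hi,roi,z,name):
    m=cv2.inRange(hsv,np.array(lo),np.array(hi));k=np.zeros_like(m);l,t,r,b=roi;k[t:b,l:r]=m[t:b,l:r]
    k=cv2.morphologyEx(k,cv2.MORPH_OPEN,np.ones((2,2)))
    n,lab,st,_=cv2.connectedComponentsWithStats(k)
    if name!='plate':
        k=(lab==1+np.argmax(st[1:,4])).astype(np.uint8)
    p=np.argwhere(k>0)[:,::-1].astype(float)
    w=toz(i,p,z)[:,:2].astype(np.float32)
    rc=cv2.minAreaRect(w);print(name,len(p),np.round(rc[0],1),np.round(rc[1],1),round(rc[2],2))
seg([60,80,20],[90,255,255],[260,190,410,275],18,'plate')
seg([105,150,60],[125,255,255],[440,200,540,305],10,'tray')
seg([0,0,120],[180,60,255],[172,238,222,275],29,'fresh')
seg([20,120,120],[35,255,255],[350,245,380,270],70,'pad')
seg([0,150,90],[10,255,255],[278,190,296,230],85,'grip')
seg([170,150,90],[180,255,255],[278,190,296,230],85,'grip')
a=cv2.resize(im[180:310,165:415],None,fx=3.2,fy=3.2,interpolation=cv2.INTER_CUBIC);cv2.imwrite('pics/crop1.png',a)
E
```

```text
plate 2443 [560.7  43.8] [108.5 286.8] 7.93
tray 3474 [ 496.7 -342.1] [178.6 131.1] 12.44
fresh 828 [503.  380.1] [99.4 49. ] 76.4
pad 179 [484.6 -15.5] [29.9 34.7] 87.78
grip 157 [601.3 156.2] [68.4 13.2] 8.59Traceback (most recent call last):
  File "<stdin>", line 17, in <module>
  File "<stdin>", line 8, in seg
    return _wrapfunc(a, 'argmax', axis=axis, out=out, **kwds)
    return bound(*args, **kwds)
ValueError: attempt to get argmax of an empty sequence
```

```bash
cat >> h.py <<'E'
yaw=np.deg2rad(8); NEST=np.array([551.2,115.5,30.])
def press(x,y,z): # press coords (z above table) -> world
    c,s=np.cos(yaw),np.sin(yaw); return np.array([NEST[0]+c*x-s*y,NEST[1]+s*x+c*y,z])
def shift(T,ydeg=None):
    o=ctrl.get_obs();r=R.from_rotvec(o['orientation'])
    print('t',round(o['t'],2),'pos',np.round(o['ee_pos'],1),'tool y yaw',round(float(np.degrees(np.arctan2(*r.as_matrix()[[1,0],1]))),2),'w',round(o['width'],1))
    print(' shift',np.round(r.inv().apply(np.array(T)-o['ee_pos']),1))
    if ydeg is not None:
        c,s=np.cos(np.deg2rad(ydeg)),np.sin(np.deg2rad(ydeg)); M=np.array([[-s,c,0],[c,s,0],[0,0,-1]]).T
        print(' turn',np.round((r.inv()*R.from_matrix(np.c_[np.cross([c,s,0],[0,0,-1]),[c,s,0],[0,0,-1]])).as_rotvec(),3))
E
python3 - <<'E'
from h import *
im=cv2.imread('pics/top0.png');i=ctrl.camera_info('top')
print(np.round(toz(i,[[222,186],[206,163],[125,262],[400,303],[280,160]],[5,185,45,15,30]),0))
print('grip',press(53,35,85),'pad',press(-85,-120,70))
shift(press(53,35,170),-82)
a=cv2.resize(im[180:310,165:415],None,fx=3.2,fy=3.2,interpolation=cv2.INTER_CUBIC);cv2.imwrite('pics/crop1.png',a)
E
```

```text
[[ 686.  327.    5.]
 [ 684.  326.  185.]
 [ 493.  551.   45.]
 [ 385. -103.   15.]
 [ 742.  179.   30.]]
grip [598.81314911 157.53555676  85.        ] pad [483.72798627 -15.16188183  70.        ]
t 0.1 pos [ 268.2 -564.   222. ] tool y yaw -64.57 w 87.8
 shift [ 608.4 -509.6   52.7]
 turn [-0.001  0.     0.304]
```

View pics/crop1.png

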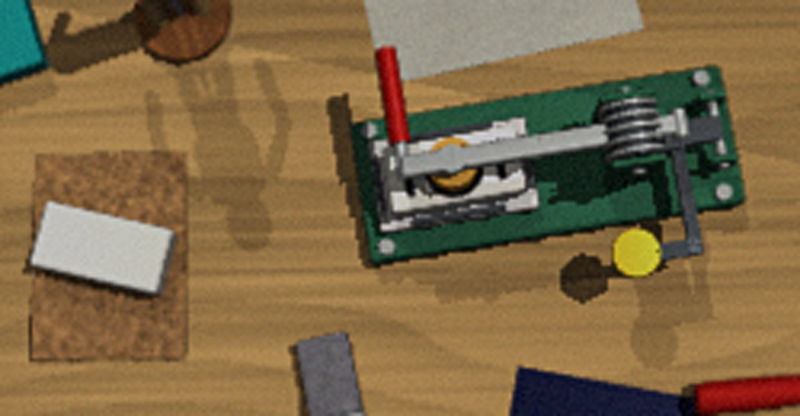

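The crop confirms it: the unmarked white block lies on the cork, at crop (100,247). The marked base is in the nest under the stamp, with the grip at crop (393,95) and the pad at (637,252). First move.

```bash
python3 -m creep '[{"translation":[46,-38,0],"angular":[0,0,0.04],"jaw":1},{"translation":[92,-77,0],"angular":[0,0,0.08],"jaw":1},{"translation":[138,-115,0],"angular":[0,0,0.12],"jaw":0.8},{"translation":[184,-154,0],"angular":[0,0,0.16],"jaw":0.7},{"translation":[230,-192,0],"angular":[0,0,0.2],"jaw":0.7},{"translation":[276,-231,0],"angular":[0,0,0.24],"jaw":0.7},{"translation":[322,-270,0],"angular":[0,0,0.28],"jaw":0.7},{"translation":[368,-308,0],"angular":[0,0,0.304],"jaw":0.7}]'; python3 -c "
from h import *
shift(press(53,35,170),-82)"
```

```text
t: 1.1
ee_pos: [468.9, -126.4, 222.6]
orientation: [3.134, 0.218, -0.0]
ft_force: [0.2, -0.7, 0.2]
width: 61.4
grasp_force: 0.0
t 1.1 pos [ 468.9 -126.4  222.6] tool y yaw -82.05 w 61.4
 shift [ 168.  -263.2   52.6]
 turn [ 0.     0.    -0.001]
```

```bash
python3 -m creep '[{"translation":[30,-48,0],"angular":[0,0,0],"jaw":0.7},{"translation":[60,-95,0],"angular":[0,0,0],"jaw":0.7},{"translation":[90,-142,0],"angular":[0,0,0],"jaw":0.7},{"translation":[120,-190,10],"angular":[0,0,0],"jaw":0.7},{"translation":[150,-235,25],"angular":[0,0,0],"jaw":0.7},{"translation":[168,-263,50],"angular":[0,0,0],"jaw":0.7},{"translation":[168,-263,50],"angular":[0,0,0],"jaw":0.7},{"translation":[168,-263,50],"angular":[0,0,0],"jaw":0.7}]'; python3 - <<'E'
from h import *
i=ctrl.camera_info('wrist');im=save('wrist','w1.png')
shift(press(53,35,66.3),-82)
hsv=cv2.cvtColor(im,cv2.COLOR_RGB2HSV);m=(((hsv[...,0]<8)|(hsv[...,0]>172))&(hsv[...,1]>150)&(hsv[...,2]>70)).astype(np.uint8)
n,lab,st,_=cv2.connectedComponentsWithStats(m);k=1+np.argmax(st[1:,4]);p=np.argwhere(lab==k)[:,::-1].astype(float)
print(st[k]);w=toz(i,p,85)[:,:2].astype(np.float32);rc=cv2.minAreaRect(w);print(rc, press(53,35,85), proj(i,press(53,35,85)))
E
```

```text
t: 2.1
ee_pos: [597.7, 155.1, 172.6]
orientation: [3.134, 0.22, -0.002]
ft_force: [0.4, 0.0, 0.7]
width: 61.7
grasp_force: 0.0
t 2.15 pos [598.  154.8 173.1] tool y yaw -82.02 w 61.6
 shift [  1.2  -2.7 106.8]
 turn [ 0.  0. -0.]
[ 312  189   19  101 1133]
((601.15576171875, 158.73475646972656), (71.51038360595703, 12.24560832977295), 8.121854782104492) [598.81314911 157.53555676  85.        ] [[322.38840234 244.28504746]]
```

View pics/w1.png

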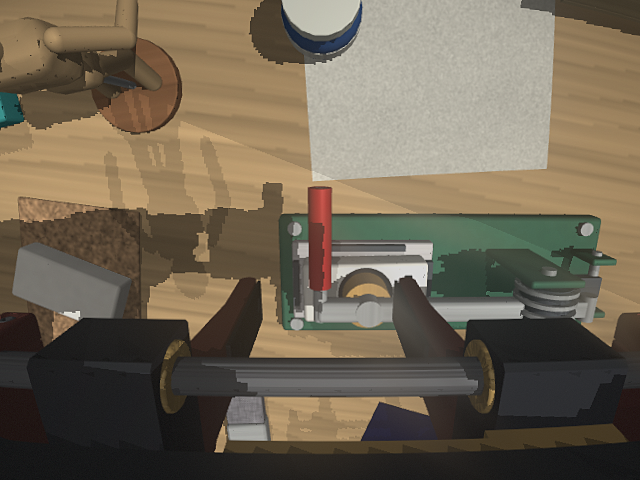

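The wrist view shows the red grip at (320,238), 6 px from the predicted spot, with the stamped base beneath the stamp at (368,290). The fingers straddle the grip plane and everything nearby is clear, so I'll descend.

```bash
sed -i 's/551.2,115.5/552.5,116.2/' h.py; python3 -m creep '[{"translation":[3,-4,40],"angular":[0,0,0],"jaw":0.7},{"translation":[3,-4,80],"angular":[0,0,0],"jaw":0.7},{"translation":[3,-4,107],"angular":[0,0,0],"jaw":0.7},{"translation":[3,-4,107],"angular":[0,0,0],"jaw":0.7},{"translation":[3,-4,107],"angular":[0,0,0],"jaw":0},{"translation":[3,-4,107],"angular":[0,0,0],"jaw":0},{"translation":[3,-4,107],"angular":[0,0,0],"jaw":0},{"translation":[3,-4,107],"angular":[0,0,0],"jaw":0}]'; python3 - <<'E'
from h import *
shift(press(53,35,66.3),-82)
for a in np.arange(0,1.85,.1):print(round(a,2),np.round([165*(1-np.cos(a)),-165*np.sin(a)],0))
print([np.round([165*(1-np.cos(a)),-165*np.sin(a)],0) for a in (1.65,1.76)])
E
```

```text
t: 3.15
ee_pos: [600.9, 160.1, 66.3]
orientation: [-3.134, -0.22, -0.001]
ft_force: [0.5, -0.3, 0.4]
width: 25.0
grasp_force: 0.0
t 3.15 pos [600.9 160.1  66.3] tool y yaw -81.98 w 25.0
 shift [-1.   1.7  0. ]
 turn [-0.    -0.001  0.   ]
0.0 [ 0. -0.]
0.1 [  1. -16.]
0.2 [  3. -33.]
0.3 [  7. -49.]
0.4 [ 13. -64.]
0.5 [ 20. -79.]
0.6 [ 29. -93.]
0.7 [  39. -106.]
0.8 [  50. -118.]
0.9 [  62. -129.]
1.0 [  76. -139.]
1.1 [  90. -147.]
1.2 [ 105. -154.]
1.3 [ 121. -159.]
1.4 [ 137. -163.]
1.5 [ 153. -165.]
1.6 [ 170. -165.]
1.7 [ 186. -164.]
1.8 [ 202. -161.]
[array([ 178., -164.]), array([ 196., -162.])]
```

```bash
python3 -m creep '[{"translation":[0,1.5,0],"angular":[0,0,0],"jaw":0},{"translation":[0,1.5,0],"angular":[0,0,0],"jaw":0},{"translation":[0,1.5,0],"angular":[0,0,0],"jaw":0},{"translation":[0,2.5,-16],"angular":[0,0,0],"jaw":0},{"translation":[0,4.5,-33],"angular":[0,0,0],"jaw":0},{"translation":[0,8.5,-49],"angular":[0,0,0],"jaw":0},{"translation":[0,14.5,-64],"angular":[0,0,0],"jaw":0},{"translation":[0,21.5,-79],"angular":[0,0,0],"jaw":0}]'; python3 - <<'E'
from h import *
shift(press(53,-130+165*np.cos(.5),66.3+165*np.sin(.5)),-82)
E
```

```text
t: 4.15
ee_pos: [603.4, 140.6, 145.0]
orientation: [-3.131, -0.219, -0.0]
ft_force: [0.8, 6.9, -2.9]
width: 15.2
grasp_force: 30.0
t 4.15 pos [603.4 140.6 145. ] tool y yaw -81.98 w 15.2
 shift [-0.8  2.3 -0.4]
 turn [-0.003 -0.     0.   ]
```

```bash
python3 -m creep '[{"translation":[0,9,-14],"angular":[0,0,0],"jaw":0},{"translation":[0,19,-27],"angular":[0,0,0],"jaw":0},{"translation":[0,30,-39],"angular":[0,0,0],"jaw":0},{"translation":[0,42,-50],"angular":[0,0,0],"jaw":0},{"translation":[0,56,-60],"angular":[0,0,0],"jaw":0},{"translation":[0,70,-68],"angular":[0,0,0],"jaw":0},{"translation":[0,85,-75],"angular":[0,0,0],"jaw":0},{"translation":[0,101,-80],"angular":[0,0,0],"jaw":0}]'; python3 - <<'E'
from h import *
for a in (1.65,1.76): shift(press(53,-130+165*np.cos(a),66.3+165*np.sin(a)),-82)
E
```

```text
t: 5.15
ee_pos: [617.6, 39.9, 225.2]
orientation: [-3.131, -0.22, -0.0]
ft_force: [-0.0, 5.6, 0.5]
width: 15.2
grasp_force: 30.0
t 5.15 pos [617.6  39.9 225.2] tool y yaw -81.98 w 15.2
 shift [-0.8 58.5 -5.7]
 turn [-0.003 -0.     0.   ]
t 5.15 pos [617.6  39.9 225.2] tool y yaw -81.98 w 15.2
 shift [-0.8 76.4 -3.3]
 turn [-0.003 -0.     0.   ]
```

```bash
python3 -m creep '[{"translation":[0,18,-4],"angular":[0,0,0],"jaw":0},{"translation":[0,36,-6],"angular":[0,0,0],"jaw":0},{"translation":[0,54,-5.5],"angular":[0,0,0],"jaw":0},{"translation":[0,70,-4],"angular":[0,0,0],"jaw":0},{"translation":[0,79,-2.5],"angular":[0,0,0],"jaw":0},{"translation":[0,79,-2.5],"angular":[0,0,0],"jaw":0},{"translation":[0,68,-4],"angular":[0,0,0],"jaw":0},{"translation":[0,61,-5],"angular":[0,0,0],"jaw":0}]'; python3 - <<'E'
from h import *
for a in (1.65,): shift(press(53,-130+165*np.cos(a),66.3+165*np.sin(a)),-82)
E
```

```text
t: 6.15
ee_pos: [626.0, -20.4, 230.0]
orientation: [-3.134, -0.22, -0.0]
ft_force: [-0.4, 4.3, -0.5]
width: 15.6
grasp_force: 30.0
t 6.15 pos [626.  -20.4 230. ] tool y yaw -81.95 w 15.6
 shift [-0.8 -2.4 -0.8]
 turn [-0.    -0.     0.001]
```

```bash
python3 -m creep '[{"translation":[0,-2,0],"angular":[0,0,0],"jaw":0},{"translation":[0,-3,0],"angular":[0,0,0],"jaw":0},{"translation":[0,-4,0],"angular":[0,0,0],"jaw":0},{"translation":[0,-5,0],"angular":[0,0,0],"jaw":0},{"translation":[0,-6,0],"angular":[0,0,0],"jaw":0},{"translation":[0,-6,0],"angular":[0,0,0],"jaw":0},{"translation":[0,-6,0],"angular":[0,0,0],"jaw":0},{"translation":[0,-6,0],"angular":[0,0,0],"jaw":0}]'; python3 - <<'E'
from h import *
for a in (1.65,): shift(press(53,-130+165*np.cos(a),66.3+165*np.sin(a)),-82)
i=ctrl.camera_info('scene');save('scene','s1.png')
E
```

```text
t: 7.15
ee_pos: [625.5, -16.1, 230.3]
orientation: [3.133, 0.219, 0.001]
ft_force: [-2.8, 3.1, 5.2]
width: 15.3
grasp_force: 30.0
t 7.15 pos [625.5 -16.1 230.3] tool y yaw -81.99 w 15.3
 shift [-0.8  1.9 -0.5]
 turn [ 0.001 -0.     0.   ]
```

```bash
python3 -m creep '[{"translation":[0,-1,0],"angular":[0,0,0],"jaw":0},{"translation":[0,-2,0],"angular":[0,0,0],"jaw":0},{"translation":[0,-3,0],"angular":[0,0,0],"jaw":0},{"translation":[0,-4,0],"angular":[0,0,0],"jaw":0},{"translation":[0,-5,0],"angular":[0,0,0],"jaw":0},{"translation":[0,-6,0],"angular":[0,0,0],"jaw":0},{"translation":[0,-6,0],"angular":[0,0,0],"jaw":0},{"translation":[0,-6,0],"angular":[0,0,0],"jaw":0}]'; python3 - <<'E'
from h import *
for a in (1.65,): shift(press(53,-130+165*np.cos(a),66.3+165*np.sin(a)),-82)
E
```

```text
t: 8.2
ee_pos: [624.9, -12.1, 230.6]
orientation: [3.13, 0.219, 0.002]
ft_force: [-3.0, -4.1, 6.6]
width: 15.4
grasp_force: 30.0
t 8.2 pos [624.9 -12.1 230.6] tool y yaw -82.0 w 15.4
 shift [-0.9  5.9 -0.2]
 turn [ 0.004 -0.001  0.   ]
```

The y force flipped sign, so the arm is now resting on the sear. I'll relax the pull and open.

```bash
python3 -m creep '[{"translation":[0,2,0],"angular":[0,0,0],"jaw":0},{"translation":[0,4,0],"angular":[0,0,0],"jaw":0},{"translation":[0,4,0],"angular":[0,0,0],"jaw":0.3},{"translation":[0,4,0],"angular":[0,0,0],"jaw":0.5},{"translation":[0,4,0],"angular":[0,0,0],"jaw":0.7},{"translation":[0,4,0],"angular":[0,0,0],"jaw":0.7},{"translation":[0,4,0],"angular":[0,0,0],"jaw":0.7},{"translation":[0,4,-40],"angular":[0,0,0],"jaw":0.7}]'; python3 - <<'E'
from h import *
shift(press(0,0,150),8)
i=ctrl.camera_info('top');im=save('top','t2.png')
cv2.imwrite('pics/t2c.png',cv2.resize(cv2.cvtColor(im,cv2.COLOR_RGB2BGR)[150:300,240:440],None,fx=3,fy=3))
E
```

```text
t: 9.2
ee_pos: [623.0, -13.7, 266.9]
orientation: [-3.133, -0.22, 0.011]
ft_force: [0.4, -0.1, 1.9]
width: 61.5
grasp_force: 0.0
t 9.2 pos [623.  -13.7 266.9] tool y yaw -81.99 w 61.5
 shift [ -50.9 -138.4  117.4]
 turn [-0.006  0.004 -1.571]
```

View pics/t2c.png

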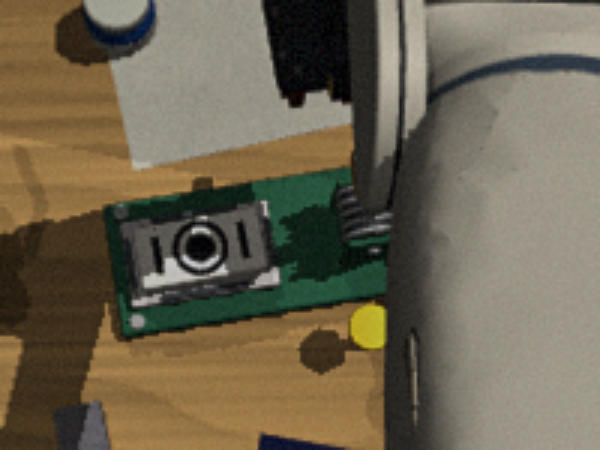

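The arm stays up, and the stamped base sits uncovered in the nest at top-image pixel (308,232). I'll clear the grip and go above the nest, turned to pinch the base across its 50 mm.

```bash
python3 -m creep '[{"translation":[0,0,-30],"angular":[0,0,0],"jaw":0.9},{"translation":[0,-40,-35],"angular":[0,0,-0.18],"jaw":0.9},{"translation":[-15,-85,-30],"angular":[0,0,-0.36],"jaw":0.9},{"translation":[-30,-125,-15],"angular":[0,0,-0.54],"jaw":0.9},{"translation":[-45,-138,20],"angular":[0,0,-0.72],"jaw":0.9},{"translation":[-51,-138,50],"angular":[0,0,-0.9],"jaw":0.9},{"translation":[-51,-138,75],"angular":[0,0,-1.08],"jaw":0.9},{"translation":[-51,-138,90],"angular":[0,0,-1.26],"jaw":0.9}]'; python3 - <<'E'
from h import *
im=cv2.imread('pics/t2.png');i=ctrl.camera_info('top')
print(toz(i,[[240+203/3,150+247/3]],55),NEST)
shift(press(0,0,120),8)
E
```

```text
t: 10.25
ee_pos: [554.8, 115.8, 178.5]
orientation: [-2.396, -2.031, 0.001]
ft_force: [-0.2, 0.8, -0.1]
width: 79.1
grasp_force: 0.0
[[553.65263352 113.66785935  55.        ]] [552.5 116.2  30. ]
t 10.25 pos [554.8 115.8 178.5] tool y yaw -9.43 w 79.1
 shift [ 0.  -2.3 58.5]
 turn [-0.001  0.    -0.304]
```

```bash
python3 -m creep '[{"translation":[0,-2,0],"angular":[0,0,-0.16],"jaw":0.9},{"translation":[0,-2,10],"angular":[0,0,-0.304],"jaw":0.9},{"translation":[0,-2,30],"angular":[0,0,-0.304],"jaw":0.9},{"translation":[0,-2,30],"angular":[0,0,-0.304],"jaw":0.9},{"translation":[0,-2,30],"angular":[0,0,-0.304],"jaw":0.9},{"translation":[0,-2,30],"angular":[0,0,-0.304],"jaw":0.9},{"translation":[0,-2,30],"angular":[0,0,-0.304],"jaw":0.9},{"translation":[0,-2,30],"angular":[0,0,-0.304],"jaw":0.9}]'; python3 - <<'E'
from h import *
i=ctrl.camera_info('wrist');save('wrist','w2.png')
shift(press(0,0,41),8)
print(np.round(proj(i,[press(x,y,55) for x,y in((-25,-50),(25,-50),(25,50),(-25,50),(0,0))])))
E
```

```text
t: 11.25
ee_pos: [553.5, 116.1, 150.0]
orientation: [2.069, 2.364, 0.001]
ft_force: [0.9, 0.5, -1.0]
width: 79.2
grasp_force: 0.0
t 11.3 pos [553.4 116.1 149.9] tool y yaw 7.62 w 78.6
 shift [  0.3  -0.9 108.9]
 turn [ 0.    -0.    -0.007]
[[293. 307.]
 [360. 307.]
 [362. 171.]
 [289. 172.]
 [326. 242.]]
```

View pics/w2.png

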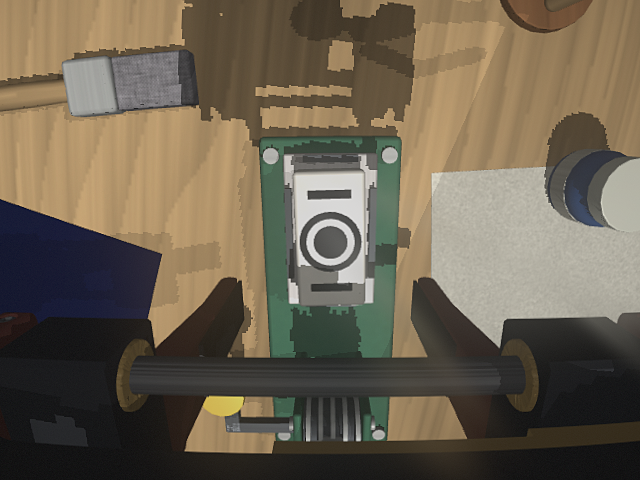

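The wrist view shows the stamped base with its mark at (331,241) and block edges at about 294 and 366 in u. It sits some 3 mm to +x of my prediction (326,242). The nest lips run from about u=285 to 377, and I'll refine the nest from these.

```bash
python3 - <<'E'
from h import *
i=ctrl.camera_info('wrist')
def pr(w): d=w-NEST; c,s=np.cos(yaw),np.sin(yaw); return np.round([c*d[0]+s*d[1],-s*d[0]+c*d[1]],1)
for n,uv,z in(('mark',(331,241),55),('plateL',(261,137),18),('plateR',(401,137),18),('lipL',(285,154),36),('lipR',(376,154),36),('bl',(294,172),55),('br',(366,172),55),('bl2',(297,303),55),('br2',(364,305),55)): print(n,pr(toz(i,[uv],z)[0]))
im=cv2.imread('pics/w2.png');g=cv2.cvtColor(im,cv2.COLOR_BGR2GRAY)
for v in(165,190,230,280):print(v,g[v,278:384:1].tolist())
E
```

```text
mark [3.4 1.1]
plateL [-49.1  73.3]
plateR [57.4 72.7]
lipL [-29.3  61.1]
lipR [36.3 60.6]
bl [-21.5  49.7]
br [27.3 49.4]
bl2 [-22.2 -46.7]
br2 [ 27.8 -48.7]
165 [93, 94, 93, 94, 83, 98, 170, 193, 201, 199, 199, 202, 203, 204, 210, 187, 99, 104, 108, 108, 109, 107, 108, 109, 109, 109, 108, 106, 108, 111, 109, 109, 109, 111, 109, 110, 110, 110, 111, 110, 109, 111, 111, 111, 111, 109, 108, 109, 109, 106, 107, 109, 110, 111, 109, 108, 108, 110, 109, 108, 109, 109, 109, 108, 108, 109, 107, 105, 107, 107, 108, 110, 109, 110, 110, 109, 109, 108, 107, 106, 106, 99, 177, 203, 193, 197, 204, 142, 84, 90, 98, 103, 106, 108, 107, 105, 106, 107, 102, 96, 100, 102, 103, 102, 103, 103]
190 [93, 92, 91, 92, 93, 92, 91, 94, 94, 97, 96, 96, 83, 115, 132, 120, 174, 193, 212, 216, 215, 214, 215, 214, 214, 214, 214, 216, 220, 195, 157, 167, 173, 172, 173, 173, 175, 152, 117, 118, 118, 121, 126, 125, 126, 126, 127, 106, 76, 78, 79, 80, 85, 85, 85, 86, 70, 52, 53, 54, 54, 58, 58, 58, 59, 60, 62, 65, 65, 67, 66, 63, 71, 174, 220, 214, 213, 213, 213, 213, 213, 212, 212, 214, 207, 192, 155, 164, 185, 187, 1
[... 378 characters left out ...]
214, 214, 215, 221, 202, 131, 70, 76, 79, 80, 77, 70, 101, 190, 226, 218, 218, 210, 165, 169, 209, 159, 66, 93, 115, 112, 111, 111, 111, 109, 105, 104, 104, 104, 104, 105, 105, 105]
280 [90, 90, 89, 89, 89, 89, 89, 90, 84, 108, 166, 208, 179, 68, 80, 83, 83, 83, 84, 89, 101, 109, 117, 121, 121, 122, 121, 121, 121, 121, 122, 121, 122, 121, 122, 122, 121, 123, 122, 122, 123, 122, 123, 122, 122, 123, 124, 123, 123, 123, 125, 125, 125, 124, 124, 124, 125, 123, 120, 134, 190, 218, 212, 213, 213, 211, 212, 212, 211, 212, 211, 212, 211, 210, 208, 209, 208, 207, 207, 206, 205, 205, 203, 203, 204, 202, 162, 175, 207, 202, 202, 201, 202, 204, 197, 166, 124, 108, 112, 113, 111, 112, 112, 113, 111, 110]
```

```bash
sed -i 's/552.5,116.2/555.4,117.1/' h.py; python3 -m creep '[{"translation":[0.8,2,40],"angular":[0,0,0],"jaw":0.9},{"translation":[0.8,2,80],"angular":[0,0,0],"jaw":0.9},{"translation":[0.8,2,105],"angular":[0,0,0],"jaw":0.9},{"translation":[0.8,2,110],"angular":[0,0,0],"jaw":0.9},{"translation":[0.8,2,110],"angular":[0,0,0],"jaw":0.5},{"translation":[0.8,2,110],"angular":[0,0,0],"jaw":0.5},{"translation":[0.8,2,110],"angular":[0,0,0],"jaw":0.4},{"translation":[0.8,2,110],"angular":[0,0,0],"jaw":0.4}]'; python3 - <<'E'
from h import *
shift(press(0,0,40),8)
E
```

```text
t: 12.3
ee_pos: [555.9, 117.2, 40.7]
orientation: [2.068, 2.363, 0.002]
ft_force: [-0.6, 0.7, 6.5]
width: 49.9
grasp_force: 29.8
t 12.3 pos [555.9 117.2  40.7] tool y yaw 7.62 w 49.9
 shift [-0.1 -0.5  0.7]
 turn [ 0.002 -0.    -0.007]
```

```bash
python3 -m creep '[{"translation":[0,0,-45],"angular":[0,0,0],"jaw":0.4},{"translation":[0,0,-105],"angular":[0,0,0],"jaw":0.4},{"translation":[-10,-45,-115],"angular":[0,0,0],"jaw":0.4},{"translation":[-30,-95,-115],"angular":[0,0,0],"jaw":0.4},{"translation":[-65,-138,-115],"angular":[0,0,0],"jaw":0.4},{"translation":[-120,-148,-115],"angular":[0,0,0],"jaw":0.4},{"translation":[-175,-155,-115],"angular":[0,0,0],"jaw":0.4},{"translation":[-228,-158,-115],"angular":[0,0,0],"jaw":0.4}]'; python3 - <<'E'
from h import *
shift([496.7,-342.1,40],12.4)
E
```

```text
t: 13.3
ee_pos: [428.5, -131.5, 155.1]
orientation: [2.069, 2.364, 0.001]
ft_force: [1.6, 0.6, -1.1]
width: 50.0
grasp_force: 29.8
t 13.3 pos [ 428.5 -131.5  155.1] tool y yaw 7.62 w 50.0
 shift [-217.7   39.6  115.2]
 turn [ 0.001  0.    -0.083]
```

```bash
python3 -m creep '[{"translation":[-55,10,0],"angular":[0,0,-0.03],"jaw":0.4},{"translation":[-110,20,0],"angular":[0,0,-0.06],"jaw":0.4},{"translation":[-165,30,10],"angular":[0,0,-0.083],"jaw":0.4},{"translation":[-212,39,40],"angular":[0,0,-0.083],"jaw":0.4},{"translation":[-218,40,80],"angular":[0,0,-0.083],"jaw":0.4},{"translation":[-218,40,115],"angular":[0,0,-0.083],"jaw":0.4},{"translation":[-218,40,132],"angular":[0,0,-0.083],"jaw":0.4},{"translation":[-218,40,138],"angular":[0,0,-0.083],"jaw":0.4}]'; python3 - <<'E'
from h import *
shift([496.7,-342.1,15.7],12.4)
E
```

```text
t: 14.3
ee_pos: [497.1, -340.2, 16.1]
orientation: [-1.968, -2.447, 0.0]
ft_force: [-0.1, -0.1, -0.6]
width: 49.5
grasp_force: 29.8
t 14.3 pos [ 497.1 -340.2   16.1] tool y yaw 12.39 w 49.5
 shift [-1.7 -0.8  0.4]
 turn [-0.001 -0.001 -0.   ]
```

```bash
python3 -m creep '[{"translation":[0,0,0.5],"angular":[0,0,0],"jaw":0.4},{"translation":[0,0,0.5],"angular":[0,0,0],"jaw":0.6},{"translation":[0,0,0.5],"angular":[0,0,0],"jaw":0.8},{"translation":[0,0,0.5],"angular":[0,0,0],"jaw":0.85},{"translation":[0,0,0.5],"angular":[0,0,0],"jaw":0.85},{"translation":[0,0,-40],"angular":[0,0,0],"jaw":0.85},{"translation":[0,0,-100],"angular":[0,0,0],"jaw":0.85},{"translation":[0,0,-140],"angular":[0,0,0],"jaw":0.85}]'; python3 - <<'E'
from h import *
i=ctrl.camera_info('wrist');im=save('wrist','w3.png')
g=cv2.cvtColor(im,cv2.COLOR_RGB2HSV);m=((g[...,1]<60)&(g[...,2]>120)).astype(np.uint8);n,lab,st,c=cv2.connectedComponentsWithStats(m)
for z in (30,):
  for k in np.argsort(-st[1:,4])[:3]+1:
    p=np.argwhere(lab==k)[:,::-1].astype(float);rc=cv2.minAreaRect(toz(i,p,z)[:,:2].astype(np.float32));print(st[k],c[k].round(),rc)
shift([430,-120,155],-13.6)
E
```

```text
t: 15.3
ee_pos: [498.0, -341.0, 159.3]
orientation: [1.968, 2.446, 0.0]
ft_force: [1.0, -0.5, -0.9]
width: 74.4
grasp_force: 0.0
[ 294  168   65  122 4720] [327. 226.] ((497.55035400390625, -340.80908203125), (49.64682388305664, 99.27069091796875), 13.82750129699707)
[306 210  43  43 784] [327. 231.] ((497.6784362792969, -341.1881103515625), (33.67607879638672, 34.544490814208984), 12.339715003967285)
[229   0   7  14  73] [232.   6.] ((396.8186950683594, -195.18101501464844), (4.2889323234558105, 8.703603744506836), 10.170609474182129)
t 15.35 pos [ 500.1 -342.5  164.1] tool y yaw 12.38 w 75.2
 shift [232.4 -20.8   7.4]
 turn [0.007 0.005 0.453]
```

Stamped base measures flat in the tray (top at z = 30, 49.6 x 99.3 mm, within 2 mm of the tray centre). On to the bare base.

```bash
python3 -m creep '[{"translation":[58,-5,0],"angular":[0,0,0.06],"jaw":0.85},{"translation":[116,-10,0],"angular":[0,0,0.12],"jaw":0.85},{"translation":[174,-15,0],"angular":[0,0,0.18],"jaw":0.85},{"translation":[232,-21,0],"angular":[0,0,0.24],"jaw":0.85},{"translation":[290,-8,0],"angular":[0,0,0.3],"jaw":0.85},{"translation":[348,5,0],"angular":[0,0,0.36],"jaw":0.85},{"translation":[400,17,0],"angular":[0,0,0.42],"jaw":0.85},{"translation":[448,40,0],"angular":[0,0,0.453],"jaw":0.85}]'; python3 - <<'E'
from h import *
shift([503,380,130],-13.6)
E
```

```text
t: 16.35
ee_pos: [439.7, 107.3, 156.7]
orientation: [-2.469, -1.942, 0.0]
ft_force: [1.7, -0.7, 0.5]
width: 74.6
grasp_force: 0.0
t 16.35 pos [439.7 107.3 156.7] tool y yaw -13.63 w 74.6
 shift [279.9  -2.8  26.7]
 turn [-0.     0.    -0.001]
```

```bash
python3 -m creep '[{"translation":[55,0,0],"angular":[0,0,0],"jaw":0.85},{"translation":[112,-1,5],"angular":[0,0,0],"jaw":0.85},{"translation":[170,-2,10],"angular":[0,0,0],"jaw":0.85},{"translation":[228,-3,20],"angular":[0,0,0],"jaw":0.85},{"translation":[275,-3,26],"angular":[0,0,0],"jaw":0.85},{"translation":[280,-3,26],"angular":[0,0,0],"jaw":0.85},{"translation":[280,-3,26],"angular":[0,0,0],"jaw":0.85},{"translation":[280,-3,26],"angular":[0,0,0],"jaw":0.85}]'; python3 - <<'E'
from h import *
i=ctrl.camera_info('wrist');im=save('wrist','w4.png')
g=cv2.cvtColor(im,cv2.COLOR_RGB2HSV);m=((g[...,1]<45)&(g[...,2]>105)).astype(np.uint8);n,lab,st,c=cv2.connectedComponentsWithStats(m)
for k in np.argsort(-st[1:,4])[:3]+1:
    p=np.argwhere(lab==k)[:,::-1].astype(float);rc=cv2.minAreaRect(toz(i,p,29)[:,:2].astype(np.float32));print(st[k],c[k].round(),rc)
shift([503,380,14.5],-13.6); print(proj(i,[503,380,29]))
E
```

```text
t: 17.35
ee_pos: [503.0, 377.0, 130.7]
orientation: [2.469, 1.942, -0.001]
ft_force: [-0.5, 0.1, 0.5]
width: 74.6
grasp_force: 0.0
[ 295  160   71  134 9106] [329. 226.] ((506.39251708984375, 384.15057373046875), (99.04078674316406, 49.69528579711914), 75.79718017578125)
[ 231  406   74   47 1780] [268. 429.] ((412.45501708984375, 222.7003173828125), (56.080848693847656, 35.045738220214844), 10.27975845336914)
[194 428  51  25 829] [218. 442.] ((363.8495178222656, 216.04324340820312), (37.41081619262695, 30.604291915893555), 10.709651947021484)
t 17.4 pos [503.2 377.1 130.9] tool y yaw -13.65 w 74.8
 shift [  2.9  -0.8 116.4]
 turn [-0.     0.    -0.001]
[[326.19683143 236.26504821]]
```

View pics/w4.png

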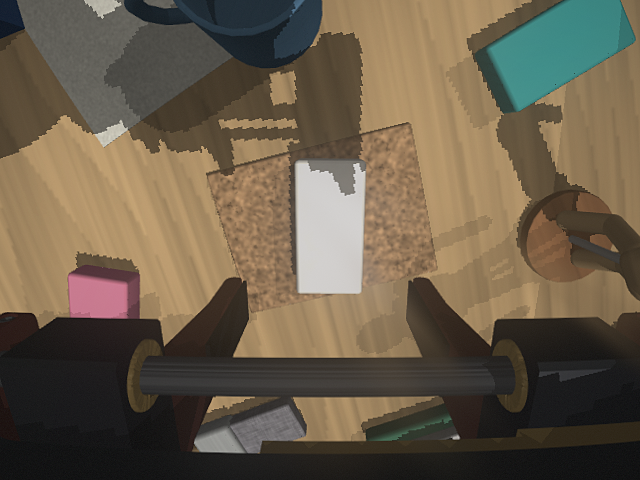

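The wrist view shows the bare white block on the cork at (329,226), standing clear of the pink and turquoise look-alikes. The fit gives (506,384) with a 49.7 x 99 mm outline, so this is the right one. I'll descend and grasp it.

```bash
python3 -m creep '[{"translation":[7.4,1.4,45],"angular":[0,0,0.01],"jaw":0.85},{"translation":[7.4,1.4,90],"angular":[0,0,0.01],"jaw":0.85},{"translation":[7.4,1.4,110],"angular":[0,0,0.01],"jaw":0.85},{"translation":[7.4,1.4,116],"angular":[0,0,0.01],"jaw":0.85},{"translation":[7.4,1.4,116],"angular":[0,0,0.01],"jaw":0.5},{"translation":[7.4,1.4,116],"angular":[0,0,0.01],"jaw":0.4},{"translation":[7.4,1.4,116],"angular":[0,0,0.01],"jaw":0.4},{"translation":[7.4,1.4,116],"angular":[0,0,0.01],"jaw":0.4}]'; python3 - <<'E'
from h import *
shift([506.3,384,150],-14.2)
E
```

```text
t: 18.4
ee_pos: [507.1, 385.9, 16.0]
orientation: [2.478, 1.931, 0.003]
ft_force: [-0.5, -0.6, 6.9]
width: 49.8
grasp_force: 30.0
t 18.4 pos [507.1 385.9  16. ] tool y yaw -14.14 w 49.8
 shift [-1.80e+00 -1.00e-01 -1.34e+02]
 turn [ 0.001 -0.001  0.001]
```

```bash
python3 -m creep '[{"translation":[0,0,-40],"angular":[0,0,0],"jaw":0.4},{"translation":[0,0,-95],"angular":[0,0,0],"jaw":0.4},{"translation":[-30,0,-130],"angular":[0,0,-0.05],"jaw":0.4},{"translation":[-90,20,-130],"angular":[0,0,-0.12],"jaw":0.4},{"translation":[-140,50,-130],"angular":[0,0,-0.2],"jaw":0.4},{"translation":[-190,80,-130],"angular":[0,0,-0.28],"jaw":0.4},{"translation":[-220,100,-130],"angular":[0,0,-0.36],"jaw":0.4},{"translation":[-240,108,-130],"angular":[0,0,-0.387],"jaw":0.4}]'; python3 - <<'E'
from h import *
shift(press(0.4,2.2,95),8)
E
```

```text
t: 19.4
ee_pos: [553.0, 124.3, 145.0]
orientation: [2.061, 2.371, 0.001]
ft_force: [0.1, -0.5, -1.6]
width: 49.3
grasp_force: 30.0
t 19.4 pos [553.  124.3 145. ] tool y yaw 8.01 w 49.3
 shift [-5.3  1.7 50. ]
 turn [0.001 0.    0.   ]
```

```bash
python3 -m creep '[{"translation":[-3,1,20],"angular":[0,0,0],"jaw":0.4},{"translation":[-5.3,1.7,50],"angular":[0,0,0],"jaw":0.4},{"translation":[-5.3,1.7,60],"angular":[0,0,0],"jaw":0.4},{"translation":[-5.3,1.7,60],"angular":[0,0,0],"jaw":0.4},{"translation":[-5.3,1.7,60],"angular":[0,0,0],"jaw":0.4},{"translation":[-5.3,1.7,60],"angular":[0,0,0],"jaw":0.4},{"translation":[-5.3,1.7,60],"angular":[0,0,0],"jaw":0.4},{"translation":[-5.3,1.7,60],"angular":[0,0,0],"jaw":0.4}]'; python3 - <<'E'
from h import *
i=ctrl.camera_info('wrist');im=save('wrist','w5.png')
shift(press(0.4,2.2,42),8); z=ctrl.get_obs()['ee_pos'][2]-12+25
print(z,np.round(proj(i,[press(x,y,z) for x,y in((-25,-50),(25,-50),(25,50),(-25,50))]+[press(x,y,36) for x,y in((-29,54),(29,54),(-34,59),(34,59))])))
E
```

```text
t: 20.4
ee_pos: [555.0, 121.3, 85.0]
orientation: [2.06, 2.371, 0.001]
ft_force: [0.3, -0.4, -0.9]
width: 50.3
grasp_force: 30.0
t 20.45 pos [554.9 121.2  84.9] tool y yaw 8.03 w 49.6
 shift [-1.9  0.3 42.9]
 turn [ 0. -0.  0.]
97.90787364532676 [[276. 411.]
 [379. 411.]
 [389. 205.]
 [266. 205.]
 [276. 179.]
 [379. 179.]
 [266. 170.]
 [388. 170.]]
```

View pics/w5.png

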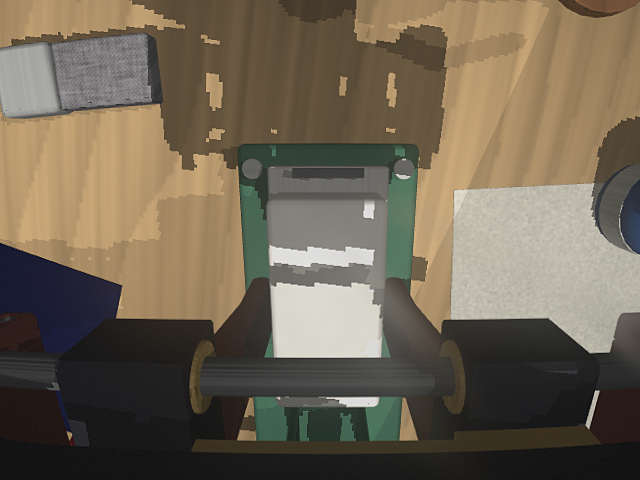

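The held base's far edge is at v≈198 (u 267–386), and the lip's outer edge is at v≈167 (u 268–388). After a shift of (-1.8, 0.8) mm the two line up within about 1 mm, so I'll lower it.

```bash
python3 -m creep '[{"translation":[-1.8,0.8,0],"angular":[0,0,0],"jaw":0.4},{"translation":[-1.8,0.8,15],"angular":[0,0,0],"jaw":0.4},{"translation":[-1.8,0.8,28],"angular":[0,0,0],"jaw":0.4},{"translation":[-1.8,0.8,35],"angular":[0,0,0],"jaw":0.4},{"translation":[-1.8,0.8,39],"angular":[0,0,0],"jaw":0.4},{"translation":[-1.8,0.8,41],"angular":[0,0,0],"jaw":0.4},{"translation":[-1.8,0.8,42.5],"angular":[0,0,0],"jaw":0.4},{"translation":[-1.8,0.8,42.5],"angular":[0,0,0],"jaw":0.4}]'; python3 - <<'E'
from h import *
shift(press(0.4,2.2,42),8)
E
```

```text
t: 21.45
ee_pos: [556.0, 119.6, 42.3]
orientation: [2.061, 2.371, 0.0]
ft_force: [-0.5, -0.2, -0.9]
width: 49.9
grasp_force: 30.0
t 21.45 pos [556.  119.6  42.3] tool y yaw 8.02 w 49.9
 shift [-0.1 -0.6  0.3]
 turn [ 0. -0.  0.]
```

```bash
python3 -m creep '[{"translation":[0,0,0.5],"angular":[0,0,0],"jaw":0.4},{"translation":[0,0,0.5],"angular":[0,0,0],"jaw":0.6},{"translation":[0,0,0.5],"angular":[0,0,0],"jaw":0.75},{"translation":[0,0,0.5],"angular":[0,0,0],"jaw":0.85},{"translation":[0,0,0.5],"angular":[0,0,0],"jaw":0.85},{"translation":[0,0,-35],"angular":[0,0,0],"jaw":0.85},{"translation":[0,0,-85],"angular":[0,0,0],"jaw":0.85},{"translation":[0,0,-108],"angular":[0,0,0],"jaw":0.85}]'; python3 - <<'E'
from h import *
i=ctrl.camera_info('wrist');im=save('wrist','w6.png')
g=cv2.cvtColor(im,cv2.COLOR_RGB2HSV);print(np.round(proj(i,[press(x,y,55) for x,y in((-25,-50),(25,-50),(25,50),(-25,50))])))
shift(press(-85,-120,110),-82)
E
```

```text
t: 22.45
ee_pos: [557.1, 119.8, 152.8]
orientation: [2.059, 2.37, 0.004]
ft_force: [-0.4, -0.0, -0.5]
width: 74.7
grasp_force: 0.0
[[291. 309.]
 [357. 308.]
 [361. 175.]
 [288. 175.]]
t 22.5 pos [558.2 120.  154.9] tool y yaw 8.02 w 74.8
 shift [-122.4  -88.5   44.3]
 turn [ 0.005 -0.005  1.571]
```

View pics/w6.png

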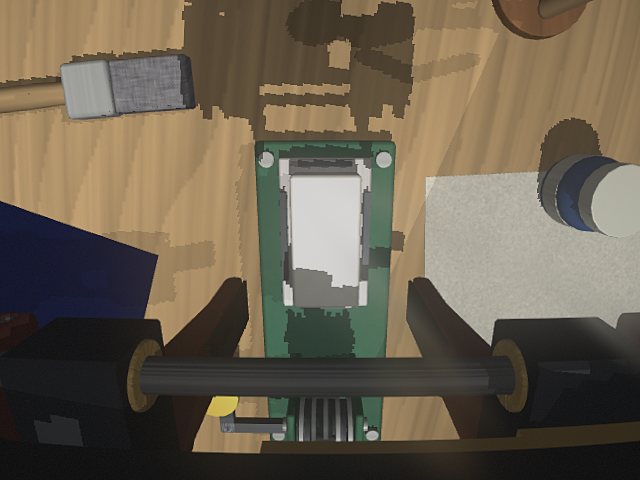

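The bare base lies square between the lips: edges at u 288–361 and v 175–307, matching the prediction. Next is the trigger pad, with the gripper turned parallel to the press and the fingers shut.

```bash
python3 -m creep '[{"translation":[0,-45,0],"angular":[0,0,0.18],"jaw":0.5},{"translation":[0,-88,0],"angular":[0,0,0.36],"jaw":0},{"translation":[0,-88,0],"angular":[0,0,0.54],"jaw":0},{"translation":[0,-88,0],"angular":[0,0,0.72],"jaw":0},{"translation":[-10,-88,0],"angular":[0,0,0.9],"jaw":0},{"translation":[-30,-88,0],"angular":[0,0,1.08],"jaw":0},{"translation":[-50,-88,0],"angular":[0,0,1.26],"jaw":0},{"translation":[-70,-88,0],"angular":[0,0,1.44],"jaw":0}]'; python3 - <<'E'
from h import *
shift(press(-85,-120,100),-82)
E
```

```text
t: 23.5
ee_pos: [478.2, 37.3, 149.5]
orientation: [-3.114, -0.415, 0.001]
ft_force: [0.0, 0.2, -0.2]
width: 0.7
grasp_force: 0.0
t 23.5 pos [478.2  37.3 149.5] tool y yaw -74.82 w 0.7
 shift [-3.9 51.7 49.5]
 turn [-0.     0.001  0.125]
```

```bash
python3 -m creep '[{"translation":[-2,20,0],"angular":[0,0,0.125],"jaw":0},{"translation":[-4,52,10],"angular":[0,0,0.125],"jaw":0},{"translation":[-4,52,40],"angular":[0,0,0.125],"jaw":0},{"translation":[-4,52,60],"angular":[0,0,0.125],"jaw":0},{"translation":[-4,52,70],"angular":[0,0,0.125],"jaw":0},{"translation":[-4,52,70],"angular":[0,0,0.125],"jaw":0},{"translation":[-4,52,70],"angular":[0,0,0.125],"jaw":0},{"translation":[-4,52,70],"angular":[0,0,0.125],"jaw":0}]'; python3 - <<'E'
from h import *
i=ctrl.camera_info('top');im=save('top','t3.png');hsv=cv2.cvtColor(im,cv2.COLOR_RGB2HSV)
m=cv2.inRange(hsv,np.array([20,120,100]),np.array([35,255,255]));m[:,:300]=0;m[:,420:]=0;m[:200]=0;m[300:]=0
print(m.sum()//255)
w=ctrl.camera_info('wrist');im=save('wrist','w7.png');hsv=cv2.cvtColor(im,cv2.COLOR_RGB2HSV)
m=cv2.inRange(hsv,np.array([22,150,100]),np.array([34,255,255]));n,lab,st,c=cv2.connectedComponentsWithStats(m);k=1+np.argmax(st[1:,4]);print(st[k],toz(w,[c[k]],70),press(-85,-120,70),proj(w,press(-85,-120,70)))
shift(press(-85,-120,70),-82)
E
```

```text
t: 24.5
ee_pos: [489.1, -13.2, 80.9]
orientation: [3.133, 0.229, 0.002]
ft_force: [-0.6, -0.7, 0.0]
width: 0.5
grasp_force: 0.0
13
[289 278  15  34 163] [[483.77575796   1.08077979  70.        ]] [487.92798627 -13.56188183  70.        ] [[325.58567027 291.1805615 ]]
t 24.6 pos [489.  -13.2  80.7] tool y yaw -81.64 w 0.2
 shift [-1.1  0.2 10.7]
 turn [ 0.    -0.001  0.006]
```

```bash
python3 -m creep '[{"translation":[-1,0,8],"angular":[0,0,0],"jaw":0},{"translation":[-1,0,12],"angular":[0,0,0],"jaw":0},{"translation":[-1,0,15],"angular":[0,0,0],"jaw":0},{"translation":[-1,0,18],"angular":[0,0,0],"jaw":0},{"translation":[-1,0,21],"angular":[0,0,0],"jaw":0},{"translation":[-1,0,24],"angular":[0,0,0],"jaw":0},{"translation":[-1,0,25],"angular":[0,0,0],"jaw":0},{"translation":[-1,0,25],"angular":[0,0,0],"jaw":0}]'; python3 - <<'E'
from h import *
shift(press(-85,-120,70),-82)
E
```

```text
t: 25.6
ee_pos: [487.5, -12.9, 55.0]
orientation: [-3.133, -0.228, 0.001]
ft_force: [-0.9, 5.9, 5.4]
width: 0.1
grasp_force: 3.2
t 25.6 pos [487.5 -12.9  55. ] tool y yaw -81.68 w 0.1
 shift [  0.4   0.7 -15. ]
 turn [-0.001  0.     0.006]
```

Pressed 15 mm at about 5 N. Now I'll let the pad up and back away for a look.

```bash
python3 -m creep '[{"translation":[0,0,-15],"angular":[0,0,0],"jaw":0},{"translation":[0,0,-40],"angular":[0,0,0],"jaw":0},{"translation":[0,0,-90],"angular":[0,0,0],"jaw":0},{"translation":[-25,20,-120],"angular":[0,0,0],"jaw":0},{"translation":[-50,70,-140],"angular":[0,0,0],"jaw":0},{"translation":[-60,130,-140],"angular":[0,0,0],"jaw":0},{"translation":[-60,190,-140],"angular":[0,0,0],"jaw":0},{"translation":[-60,230,-140],"angular":[0,0,0],"jaw":0}]'; python3 - <<'E'
from h import *
im=save('top','t4.png');print(ctrl.get_obs()['t'])
cv2.imwrite('pics/t4c.png',cv2.resize(cv2.cvtColor(im,cv2.COLOR_RGB2BGR)[140:320,240:540],None,fx=2.6,fy=2.6))
E
```

```text
t: 26.6
ee_pos: [461.4, -252.5, 196.1]
orientation: [3.132, 0.226, 0.001]
ft_force: [0.5, -0.4, 0.1]
width: 0.5
grasp_force: 0.0
26.65
```

View pics/t4c.png

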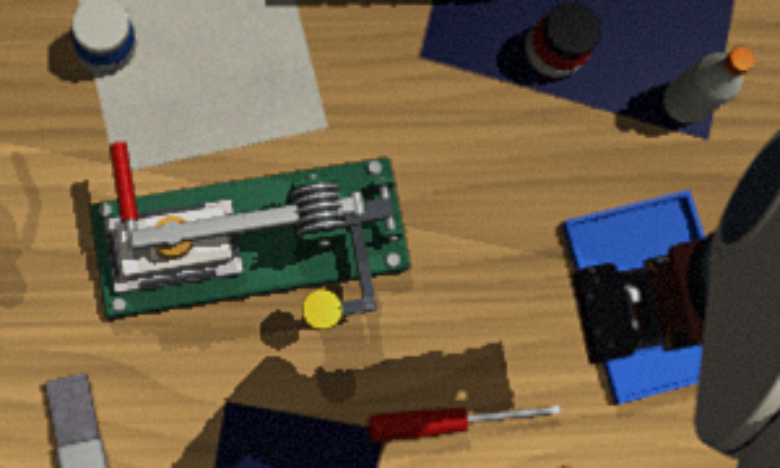

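The arm is down with the stamp on the base in the nest at crop (172,237). The grip is back at crop (122,180), where it started, and the pad is up at (322,308). The gripper is clear of everything, so I'm handing in.

```bash
python3 -c "
from h import *
print(ctrl.close_job())"
```

```text
the job is handed in; nothing more can be done
None
```

Job handed in at about 27 s: I cocked the arm, laid the stamped base flat in the tray and the bare base in the nest, and released the trigger; the last picture shows the arm down on the bare base with the robot clear (the hand-in returned no verdict).

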